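Find the unlocked cover of the bench service box and push it open

ROBOT

A 6-joint arm with a two-finger parallel gripper is mounted at the origin on a cart in front of the work surface, level with it; the furniture and walls round the work are solid. World frame = base frame: x ahead of the robot, y to its left, z up, the work surface at z = 0. Lengths are in m, angles in rad, forces in N, time in s.
With the tool pointing down it reaches from about 0.25 to 0.775 m from the base axis. Payload 4 kg.
Tool frame: the origin (TCP) lies between the finger pads; the fingertips stand 14 mm ahead of it and the grasp point (between the pads) lies 5 mm behind it (nose_length is the distance from the TCP to the fingertips, in m); z points along the fingers, y is the line along which they close (so a half turn about z gives the same grasp; the last joint's range is limited). The gripper opens to 94 mm and grips with 3 to 60 N. Pads are 16 mm wide; open, the fingers measure 119 mm over their backs; the gripper's body (75 mm by 177 mm) begins 78 mm behind the grasp point.
Start: joints at [-1.23, 0.087, 1.371, -0, 1.684, -0.103], TCP at [0.236, -0.497, 0.22] pointing down, gripper open.
Joint ranges: [-3.1, 3.1], [-0.76, 2.03], [0.27, 2.55], [-1.08, 4.22], [0.17, 2.65], [-2.57, 2.57]. Speed limits (rad/s): [2.79, 2.79, 3.14, 3.14, 3.14, 3.14].

INTERFACE

Orientations are given as [roll, pitch, yaw] about the fixed x, y, z axes, in that order (R = Rz(yaw) Ry(pitch) Rx(roll)).
In Python, from bench import * gives the robot as it stands.
- The arm moves only by the tool move_arm, never from a script. Its argument "steps" is one flat list of numbers, 7 for each row, row after row: the turn, a rotation vector about the world's x, y, z in rad, then the shift along the world's x, y, z in m, then the opening, from 0 (shut) to 1 (fully open). A call has 1 to 12 rows; each row is the pose to reach, as a shift and turn from the pose commanded when the call began; what a row does not reach only later rows make up. A row lasts 1/10 s, in which the tool goes at most 50 mm and 8.59 degrees, less where a joint would pass 70% of its speed; a pose out of reach is approached as far as the arm can. A call with a gripper value outside its range is refused whole. The fingers move at their own pace and stop on an object; the grip force is fixed at half the most. Time passes only in rows, so rows that repeat a pose let the fingers close. It gives the time, the measured TCP pose, the force, the opening and the grip force at its end, in the units of the state.
- get_obs(): the state, without advancing time (a new reading comes with each control period).
- snapshot(name): name is "scene" or "side" or "wrist"; returns (picture, depth): 480x640x3 uint8, red, green, blue; 480x640 float32, m along the optical axis (not along the pixel's ray), 0 where there is no reading.
- camera_model(name): a dict with "fx", "fy", "cx", "cy" (pixels), "rvec" (rotation vector, rad) and "tvec" (3), from world to camera coordinates, as OpenCV has them. Camera axes: x right, y down, z forward; pixel columns grow to the right and rows downward; lengths in m; the calibration is good to about 2 mm. A picture is of the moment at which its call begins: read the wrist's pose just before it. camera_model takes no time and is no camera call; for the wrist camera it gives the pose at the moment of the call.
- close_job(): hands the job in; it is judged then, once.
Trained networks look in the newest picture that a camera, given by its name, has taken for a name from the list of things; names that differ only in an ending like _2 or _b are one class to them, and where a whole thing is asked for, a point or a joint stands for the part that bears it (a point fixed in the world has none). Each returns a list of dicts, best first, with "score" (0 to 1); they miss things now and then, are a little off and sometimes report something else, mostly with a low value. They report only what shows in the picture. A call takes as long as a camera call.
- silhouettes(camera, target): "pixels" (480x640 bool, what is visible of it) and "uv" ([column, row] in pixels, amid what is visible of it).
- spot_point(camera, target): "uv" ([column, row] in pixels: a listed point, or the origin of a listed thing).
The state is a dict: "time": time; "joint_positions": joint angles; "qvel": joint speeds; "joint_torque": joint torques, N m; "tool_pos": TCP position; "ee_rot": TCP orientation; "wrist_force": force on the tool from outside, world axes, zero at the start; "wrist_torque": the same for the moment, N m; "width": finger opening in m; "finger_force": force on a finger pad.
Only numpy, scipy, OpenCV 4.12 (cv2) and the standard library are available. Lean on these libraries where they do the work, as an engineer would, in place of code of your own. Each camera call takes 0.05 s, during which the arm holds its last target. There are 200 camera calls.

TASK

One of the four identical covers on the bench service box has been unlocked so that the small centrifuge can be plugged in at the outlet beneath; nothing shows which. Press the covers with the fingertips, on the ribbed tail at the rear, until you find the one that rocks: tip it up, then push its raised front edge up and back until the cover stands fully open against its stop, and leave it so. Press gently, without forcing a locked cover, and leave the pen, the timer and the tape where they lie.

Things in the scene. Friction and masses are not known exactly. Their poses are not given: they have to be found in the camera images.
- service_box: Fixed bench box for mains outlets: aluminium trough with grey end caps, 165 mm deep (its x, away from the robot), 416 mm long (its y, to the left), 100 mm high. Origin: centre of its underside, z up; yaw varies. On top, flush with the frame (z = 100 mm), four identical grey covers 125 x 90 x 6 mm, centred at box x = 0 and y = +147, +49, -49, -147 mm (cover 1 to 4).
- cover_1 (a joint): Angle of cover 1 (leftmost), rad: 0 shut and flush; grows as the tail goes down and the front edge rises; 1.57 upright; 1.75 open, leaning back on its stop. Its friction hinge holds any angle. Hidden lock cams hold three covers (they give 1 to 3 mm and no more); the fourth is free; which one varies, with no outer sign.
- cover_2 (a joint): Angle of cover 2 (second from left), rad: 0 shut and flush; grows as the tail goes down and the front edge rises; 1.57 upright; 1.75 open, leaning back on its stop. Its friction hinge holds any angle. Hidden lock cams hold three covers (they give 1 to 3 mm and no more); the fourth is free; which one varies, with no outer sign.
- cover_3 (a joint): Angle of cover 3 (third from left), rad: 0 shut and flush; grows as the tail goes down and the front edge rises; 1.57 upright; 1.75 open, leaning back on its stop. Its friction hinge holds any angle. Hidden lock cams hold three covers (they give 1 to 3 mm and no more); the fourth is free; which one varies, with no outer sign.
- cover_4 (a joint): Angle of cover 4 (rightmost), rad: 0 shut and flush; grows as the tail goes down and the front edge rises; 1.57 upright; 1.75 open, leaning back on its stop. Its friction hinge holds any angle. Hidden lock cams hold three covers (they give 1 to 3 mm and no more); the fourth is free; which one varies, with no outer sign.
- press_1 (a point): Press point of cover 1: on the upper face of its ribbed tail, mid-width, 30 mm behind the pin, 15 mm from the rear edge; moves with the cover. 2 to 5 N straight down tips a free cover; below the tail the box is hollow for 45 mm.
- press_2 (a point): Press point of cover 2: on the upper face of its ribbed tail, mid-width, 30 mm behind the pin, 15 mm from the rear edge; moves with the cover. 2 to 5 N straight down tips a free cover; below the tail the box is hollow for 45 mm.
- press_3 (a point): Press point of cover 3: on the upper face of its ribbed tail, mid-width, 30 mm behind the pin, 15 mm from the rear edge; moves with the cover. 2 to 5 N straight down tips a free cover; below the tail the box is hollow for 45 mm.
- press_4 (a point): Press point of cover 4: on the upper face of its ribbed tail, mid-width, 30 mm behind the pin, 15 mm from the rear edge; moves with the cover. 2 to 5 N straight down tips a free cover; below the tail the box is hollow for 45 mm.
- pin_1 (a point): Mid-point of the hinge pin of cover 1: the axis runs along box y at box x = +17.5 mm, z = 92 mm. In front of it lies 80 mm of plain plate, resting on a seat (cannot go down); behind it the 45 mm tail with five cross ribs. 1 to 3 N on the underside of the raised front part swings it further open.
- pin_2 (a point): Mid-point of the hinge pin of cover 2: the axis runs along box y at box x = +17.5 mm, z = 92 mm. In front of it lies 80 mm of plain plate, resting on a seat (cannot go down); behind it the 45 mm tail with five cross ribs. 1 to 3 N on the underside of the raised front part swings it further open.
- pin_3 (a point): Mid-point of the hinge pin of cover 3: the axis runs along box y at box x = +17.5 mm, z = 92 mm. In front of it lies 80 mm of plain plate, resting on a seat (cannot go down); behind it the 45 mm tail with five cross ribs. 1 to 3 N on the underside of the raised front part swings it further open.
- pin_4 (a point): Mid-point of the hinge pin of cover 4: the axis runs along box y at box x = +17.5 mm, z = 92 mm. In front of it lies 80 mm of plain plate, resting on a seat (cannot go down); behind it the 45 mm tail with five cross ribs. 1 to 3 N on the underside of the raised front part swings it further open.
- marker: White marker pen with black cap, 141 mm long, 12 mm thick, lying loose on the worktop in front of the box, its length along y. Origin: centre of its underside. Bystander.
- timer: Small white timer with three keys, 55 x 70 x 18 mm, lying loose to the left of the box. Origin: centre of its underside. Bystander.
- tape_roll: Roll of cream tape, 75 mm across, 19 mm high, lying flat and loose to the left of the box. Origin: centre of its underside. Bystander.

How it is judged:
By the outcome, as a careful person would: the job done as asked, in the order asked, and still so for the second after the job is handed in, with the robot touching nothing.
It also fails if it takes over 51 s, if anything falls off the work surface, if the arm or the gripper's body presses on something with over 40 N, if the wrist force passes 120 N, or if a joint passes its speed limit or range.

## Working session

There is one attempt and no reset: what is moved stays moved. The work goes in short steps, Python scripts to look and compute and a tool call to move; the robot and the scene stay as the last step left them, time stands still between calls to the robot, and variables do not carry over. Pictures are saved under pics/ and viewed, at most 10 in all, crops included, and the job is handed in when it is done.

Besides the shell and the picture viewer there is one more tool, called after "Request:" as name(argument=value, ...), one argument or row to a line, values as JSON. move_arm: Moves the arm, as the interface text tells. Its arguments: {"type":"object","properties":{"steps":{"type":"array"}},"required":["steps"]}

```bash
mkdir -p pics; cat > h.py <<'E'
from bench import *
import numpy as np, cv2
def cam(n):
    m=camera_model(n);R=cv2.Rodrigues(np.array(m["rvec"],float))[0];return m,R,np.array(m["tvec"],float).ravel()
def unproj(n,uv,d):
    m,R,t=cam(n);uv=np.atleast_2d(uv);d=np.atleast_1d(d)
    c=np.c_[(uv[:,0]-m["cx"])/m["fx"]*d,(uv[:,1]-m["cy"])/m["fy"]*d,d];return (c-t)@R
def ray_z(n,uv,z):
    m,R,t=cam(n);o=-R.T@t;v=R.T@np.array([(uv[0]-m["cx"])/m["fx"],(uv[1]-m["cy"])/m["fy"],1]);return o+v*(z-o[2])/v[2]
def proj(n,P):
    m,R,t=cam(n);c=np.atleast_2d(P)@R.T+t;return np.c_[m["fx"]*c[:,0]/c[:,2]+m["cx"],m["fy"]*c[:,1]/c[:,2]+m["cy"]]
E
python3 - <<'E'
from h import *
np.set_printoptions(precision=4,suppress=True)
for n in("scene","side"):
    p,d=snapshot(n);cv2.imwrite(f"pics/{n}0.png",p[...,::-1]);np.save(n+"0.npy",d)
    m,R,t=cam(n);print(n,-R.T@t,R[2])
    for k,z in(("press_1",.1),("pin_1",.092),("service_box",0)):
        for r in spot_point(n,k)[:5]: print(k,round(r["score"],2),r["uv"],ray_z(n,r["uv"],z))
    P=unproj(n,np.stack(np.meshgrid(np.arange(640),np.arange(480)),-1).reshape(-1,2),d.ravel())
    g=(d.ravel()>0)&(abs(P[:,2]-.1)<.006)&(P[:,0]>.25)&(P[:,0]<.9)&(abs(P[:,1])<.6)
    q=P[g];print(len(q),np.median(q[:,2]),cv2.minAreaRect(q[:,:2].astype(np.float32)))
o=get_obs();print(o["time"],o["tool_pos"],o["ee_rot"],o["wrist_force"])
E
```

```text
scene [-0.014   0.5475  0.5048] [ 0.5637 -0.6888 -0.4558]
press_1 0.97 [345.7, 198.0] [ 0.5667 -0.2552  0.1   ]
press_1 0.72 [278.5, 248.8] [0.5219 0.0253 0.1   ]
press_1 0.61 [305.6, 227.5] [ 0.54   -0.0756  0.1   ]
pin_1 0.97 [290.2, 256.7] [0.4931 0.0245 0.092 ]
pin_1 0.93 [360.8, 204.0] [ 0.527  -0.2612  0.092 ]
pin_1 0.92 [316.6, 233.3] [ 0.5146 -0.0804  0.092 ]
pin_1 0.87 [335.9, 218.3] [ 0.5265 -0.1626  0.092 ]
8488 0.1003461544111143 ((0.5741019248962402, -0.07216453552246094), (1.0237528085708618, 0.43174779415130615), 78.73579406738281)
side [-0.0128  0.713   0.925 ] [ 0.4094 -0.6198 -0.6695]
press_1 0.94 [286.1, 262.4] [0.5163 0.0347 0.1   ]
press_1 0.93 [301.9, 229.8] [ 0.55   -0.0696  0.1   ]
press_1 0.91 [340.7, 183.8] [ 0.5727 -0.266   0.1   ]
press_1 0.66 [321.9, 208.8] [ 0.5555 -0.1575  0.1   ]
pin_1 0.8 [336.9, 212.0] [ 0.5256 -0.1762  0.092 ]
pin_1 0.72 [350.4, 192.4] [ 0.5399 -0.2592  0.092 ]
pin_1 0.67 [297.8, 262.7] [0.5007 0.0148 0.092 ]
pin_1 0.67 [319.9, 237.1] [ 0.5084 -0.0798  0.092 ]
service_box 0.75 [330.9, 256.1] [ 0.5062 -0.1257  0.    ]
10040 0.09941768572725163 ((0.5905653834342957, -0.032048165798187256), (1.096463680267334, 0.43865424394607544), 79.74557495117188)
0.4 [ 0.2361 -0.4967  0.2193] [-3.1414  0.      0.4438] [-1.2186  0.1346 -0.4398]
```

```bash
python3 - <<'E'
from h import *
np.set_printoptions(precision=4,suppress=True)
for n in("scene","side"):
    d=np.load(n+"0.npy")
    P=unproj(n,np.stack(np.meshgrid(np.arange(640),np.arange(480)),-1).reshape(-1,2),d.ravel())
    g=((d.ravel()>0)&(abs(P[:,2]-.1)<.006)).reshape(480,640).astype(np.uint8)
    g=cv2.morphologyEx(g,cv2.MORPH_OPEN,np.ones((3,3)))
    k,L,s,c=cv2.connectedComponentsWithStats(g)
    for i in range(1,k):
        if s[i,4]>300:
            q=P[(L==i).ravel()];print(n,s[i],np.median(q,0),cv2.minAreaRect(q[:,:2].astype(np.float32)))
a=cv2.imread("pics/side0.png")[130:350,200:450];cv2.imwrite("pics/sidec.png",cv2.resize(a,(680,600),interpolation=cv2.INTER_CUBIC))
E
```

```text
scene [ 245  188  162   97 7362] [ 0.484  -0.069   0.1003] ((0.4973374605178833, -0.12467546761035919), (0.1685853749513626, 0.41672125458717346), 9.524348258972168)
scene [121 244  61  27 709] [0.6749 0.2044 0.1016] ((0.6944699287414551, 0.19114728271961212), (0.10935962200164795, 0.0753362849354744), 51.89683532714844)
scene [541 359  99  37 737] [-0.0094  0.0536  0.1   ] ((-0.010202832520008087, 0.043329473584890366), (0.10624776780605316, 0.0353953056037426), 12.531954765319824)
side [ 257  170  141  130 8798] [ 0.4959 -0.0887  0.0993] ((0.5029659271240234, -0.12432943284511566), (0.16963209211826324, 0.41938313841819763), 9.664730072021484)
side [141 249  54  37 779] [0.6909 0.1982 0.1017] ((0.7131534814834595, 0.1832869052886963), (0.10865151137113571, 0.10410602390766144), 28.55873680114746)
```

View pics/scene0.png

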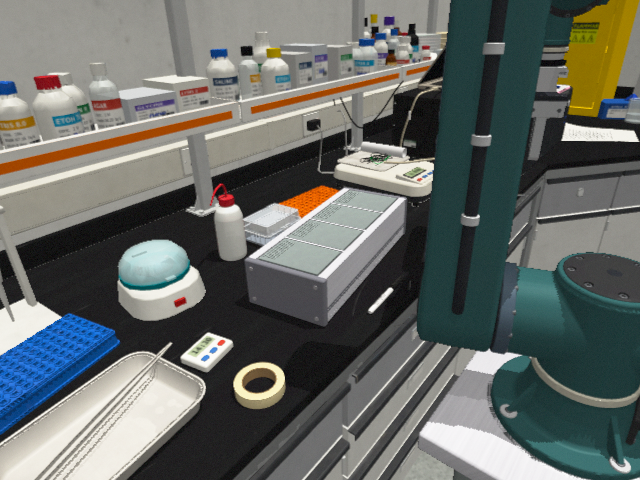

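View pics/side0.png

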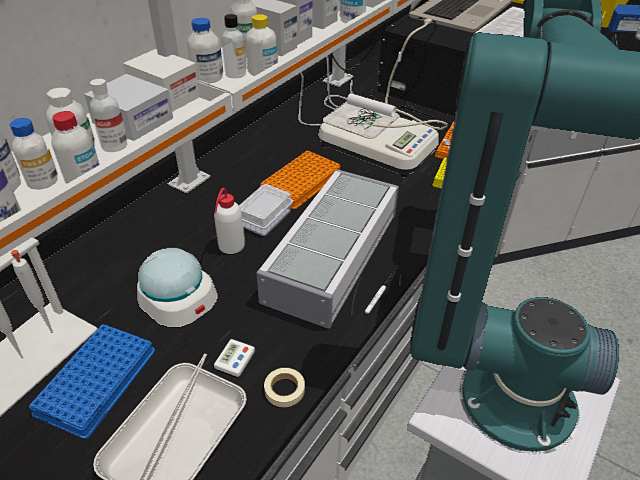

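The box is clear in both views, at about columns 250–405 and rows 188–325 in the scene image, with yaw about 0.167 and its centre near (0.50, -0.125). The pen lies in front of it at (380, 300), the timer at (207, 350) and the tape at (260, 385). I'll move above cover 4 with the fingers shut.

Request:
move_arm(
  steps=[0, 0, -0.1, 0.03, 0.025, 0.01, 0, 0, 0, -0.2, 0.07, 0.05, 0.01, 0, 0, 0, -0.277, 0.11, 0.075, 0.01, 0, 0, 0, -0.277, 0.15, 0.105, 0.01, 0, 0, 0, -0.277, 0.19, 0.135, 0.01, 0, 0, 0, -0.277, 0.23, 0.16, 0.01, 0, 0, 0, -0.277, 0.27, 0.19, 0.01, 0, 0, 0, -0.277, 0.31, 0.22, 0.01, 0, 0, 0, -0.277, 0.335, 0.235, 0, 0, 0, 0, -0.277, 0.335, 0.235, 0, 0, 0, 0, -0.277, 0.335, 0.235, 0, 0],
)

```text
time: 1.5
tool_pos: [0.571, -0.2614, 0.2188]
ee_rot: [-3.141, 0.002, 0.168]
wrist_force: [-0.2, 0.1, 0.2]
width: 0.0098
finger_force: 0.0
```

```bash
python3 - <<'E'
from h import *
np.set_printoptions(precision=4,suppress=True)
o=get_obs();print(o["time"],o["tool_pos"],o["ee_rot"],o["wrist_force"],o["width"])
n="wrist";p,d=snapshot(n);cv2.imwrite("pics/wrist1.png",p[...,::-1])
for k,z in(("press_1",.1),("pin_1",.092)):
    for r in spot_point(n,k)[:5]: print(k,round(r["score"],2),r["uv"],ray_z(n,r["uv"],z))
P=unproj(n,np.stack(np.meshgrid(np.arange(640),np.arange(480)),-1).reshape(-1,2),d.ravel())
g=((d.ravel()>0)&(abs(P[:,2]-.1)<.006)).reshape(480,640).astype(np.uint8)
k,L,s,c=cv2.connectedComponentsWithStats(cv2.morphologyEx(g,cv2.MORPH_OPEN,np.ones((5,5))))
for i in range(1,k):
    if s[i,4]>2000:
        q=P[(L==i).ravel()];print(s[i],np.median(q,0),cv2.minAreaRect(q[:,:2].astype(np.float32)))
E
```

```text
1.5 [ 0.571  -0.2614  0.2188] [-3.1412  0.0018  0.168 ] [-0.2334  0.09    0.2127] 0.009795344578214288
press_1 0.83 [195.9, 247.1] [ 0.5533 -0.1698  0.1   ]
press_1 0.78 [321.4, 247.6] [ 0.5687 -0.2644  0.1   ]
press_1 0.59 [65.0, 247.2] [ 0.5368 -0.0713  0.1   ]
pin_1 0.66 [73.7, 279.0] [ 0.5077 -0.0729  0.092 ]
pin_1 0.64 [324.0, 283.3] [ 0.537  -0.2721  0.092 ]
pin_1 0.6 [201.5, 281.2] [ 0.5226 -0.1744  0.092 ]
[    0   197   405   195 61914] [ 0.5255 -0.1517  0.1015] ((0.5076667666435242, -0.17233936488628387), (0.1661837100982666, 0.32627424597740173), 9.635744094848633)
```

View pics/wrist1.png

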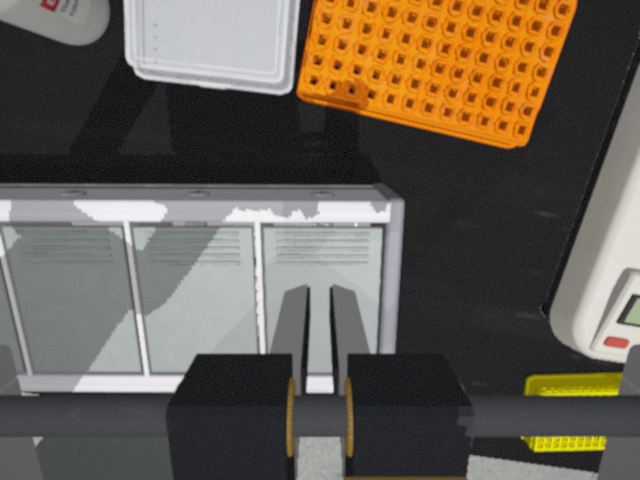

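The wrist view shows the ribbed tails in line at row 247, with covers 4, 3 and 2 at columns 321, 196 and 65. This agrees with my estimate to 2–3 mm. Next I'll descend onto tail 4.

Request:
move_arm(
  steps=[0, 0, 0, -0.001, -0.001, -0.03, 0, 0, 0, 0, -0.001, -0.001, -0.06, 0, 0, 0, 0, -0.001, -0.001, -0.085, 0, 0, 0, 0, -0.001, -0.001, -0.1, 0, 0, 0, 0, -0.001, -0.001, -0.102, 0],
)

```text
time: 2.15
tool_pos: [0.5684, -0.263, 0.1154]
ee_rot: [-3.139, 0.003, 0.165]
wrist_force: [-0.7, 0.7, -0.4]
width: 0.0006
finger_force: 0.0
```

Request:
move_arm(
  steps=[0, 0, 0, 0, 0, -0.001, 0, 0, 0, 0, 0, 0, -0.002, 0],
)

```text
time: 2.35
tool_pos: [0.571, -0.2636, 0.1177]
ee_rot: [3.139, -0.003, 0.166]
wrist_force: [-0.8, -0.0, -0.5]
width: 0.0002
finger_force: 0.0
```

Request:
move_arm(
  steps=[0, 0, 0, 0, 0, -0.001, 0, 0, 0, 0, 0, 0, -0.002, 0],
)

```text
time: 2.55
tool_pos: [0.5708, -0.263, 0.1147]
ee_rot: [3.14, -0.002, 0.167]
wrist_force: [0.3, 0.4, -0.5]
width: 0.0004
finger_force: 0.0
```

Request:
move_arm(
  steps=[0, 0, 0, 0, 0, -0.001, 0, 0, 0, 0, 0, 0, -0.0015, 0],
)

```text
time: 2.75
tool_pos: [0.5708, -0.263, 0.1139]
ee_rot: [3.14, -0.002, 0.167]
wrist_force: [-1.5, 0.6, 6.4]
width: 0.0004
finger_force: 3.1
```

Request:
move_arm(
  steps=[0, 0, 0, 0, 0, -0.001, 0, 0, 0, 0, 0, 0, -0.0015, 0],
)

```text
time: 2.95
tool_pos: [0.5709, -0.263, 0.1136]
ee_rot: [3.139, -0.002, 0.167]
wrist_force: [-2.9, 2.0, 9.7]
width: 0.0005
finger_force: 5.0
```

Cover 4 is held: 9.7 N with no travel. Moving to cover 3.

Request:
move_arm(
  steps=[0, 0, 0, 0, 0, 0.014, 0, 0, 0, 0, -0.005, 0.03, 0.016, 0, 0, 0, 0, -0.0115, 0.07, 0.016, 0, 0, 0, 0, -0.0164, 0.0966, 0.016, 0, 0, 0, 0, -0.0164, 0.0966, 0.009, 0, 0, 0, 0, -0.0164, 0.0966, 0.005, 0, 0, 0, 0, -0.0164, 0.0966, 0.005, 0],
)

```text
time: 3.65
tool_pos: [0.5535, -0.1668, 0.1145]
ee_rot: [-3.141, 0.001, 0.166]
wrist_force: [-1.4, -0.5, 0.2]
width: 0.0001
finger_force: 0.0
```

Request:
move_arm(
  steps=[0, 0, 0, 0, 0, -0.001, 0, 0, 0, 0, 0, 0, -0.002, 0, 0, 0, 0, 0, 0, -0.003, 0],
)

```text
time: 3.95
tool_pos: [0.554, -0.1673, 0.1138]
ee_rot: [3.14, -0.001, 0.166]
wrist_force: [-3.1, -0.8, 7.2]
width: 0.0005
finger_force: 3.8
```

Request:
move_arm(
  steps=[0, 0, 0, 0, 0, -0.001, 0, 0, 0, 0, 0, 0, -0.0015, 0],
)

```text
time: 4.15
tool_pos: [0.5541, -0.1673, 0.1136]
ee_rot: [3.14, -0.001, 0.166]
wrist_force: [-3.7, -0.1, 10.9]
width: 0.0005
finger_force: 5.2
```

Cover 3 behaves the same way, so it's locked. Next is cover 2.

Request:
move_arm(
  steps=[0, 0, 0, 0, 0, 0.014, 0, 0, 0, 0, -0.005, 0.03, 0.016, 0, 0, 0, 0, -0.0115, 0.07, 0.016, 0, 0, 0, 0, -0.0164, 0.0966, 0.016, 0, 0, 0, 0, -0.0164, 0.0966, 0.009, 0, 0, 0, 0, -0.0164, 0.0966, 0.005, 0, 0, 0, 0, -0.0164, 0.0966, 0.005, 0],
)

```text
time: 4.85
tool_pos: [0.537, -0.0705, 0.1149]
ee_rot: [-3.142, 0.002, 0.166]
wrist_force: [-0.8, -0.5, -0.1]
width: 0.0005
finger_force: 0.0
```

Request:
move_arm(
  steps=[0, 0, 0, 0, 0, -0.001, 0, 0, 0, 0, 0, 0, -0.002, 0, 0, 0, 0, 0, 0, -0.0035, 0],
)

```text
time: 5.15
tool_pos: [0.5379, -0.0706, 0.1133]
ee_rot: [3.14, -0.001, 0.166]
wrist_force: [-0.2, -0.5, 4.0]
width: 0.0005
finger_force: 1.7
```

Request:
move_arm(
  steps=[0, 0, 0, 0, 0, -0.001, 0, 0, 0, 0, 0, 0, -0.0015, 0],
)

```text
time: 5.35
tool_pos: [0.5382, -0.0704, 0.1118]
ee_rot: [3.14, -0.002, 0.166]
wrist_force: [1.5, -1.4, 3.3]
width: 0.0002
finger_force: 1.8
```

Cover 2 gives under 3.5 N and looks free, so I'll press further.

Request:
move_arm(
  steps=[0, 0, 0, 0, 0, -0.0015, 0, 0, 0, 0, 0, 0, -0.003, 0, 0, 0, 0, 0, 0, -0.0045, 0],
)

```text
time: 5.65
tool_pos: [0.5384, -0.0698, 0.1071]
ee_rot: [3.14, -0.003, 0.167]
wrist_force: [4.0, -1.4, 3.4]
width: 0.0008
finger_force: 2.2
```

Request:
move_arm(
  steps=[0, 0, 0, 0, 0, -0.002, 0, 0, 0, 0, 0, 0, -0.004, 0, 0, 0, 0, 0, 0, -0.006, 0, 0, 0, 0, 0, 0, -0.008, 0],
)

```text
time: 6.05
tool_pos: [0.537, -0.0695, 0.098]
ee_rot: [-3.141, 0.001, 0.167]
wrist_force: [1.8, -1.2, 2.7]
width: 0.0004
finger_force: 1.7
```

Request:
move_arm(
  steps=[0, 0, 0, 0, 0, -0.002, 0, 0, 0, 0, 0, 0, -0.004, 0, 0, 0, 0, 0, 0, -0.006, 0],
)

```text
time: 6.35
tool_pos: [0.5364, -0.0688, 0.0917]
ee_rot: [-3.14, 0.002, 0.167]
wrist_force: [1.3, 0.7, 2.2]
width: 0.0006
finger_force: 1.0
```

Request:
move_arm(
  steps=[0, 0, 0, 0, 0, 0.03, 0, 0, 0, 0, 0, 0, 0.07, 0, 0, 0, 0, 0, 0, 0.11, 0, 0, 0, 0, 0, 0, 0.14, 0, 0, 0, 0, -0.04, -0.0068, 0.14, 0, 0, 0, 0, -0.08, -0.0136, 0.14, 0, 0, 0, 0, -0.12, -0.0204, 0.14, 0, 0, 0, 0, -0.145, -0.0245, 0.14, 0, 0, 0, 0, -0.145, -0.0245, 0.14, 0],
)

```text
time: 7.25
tool_pos: [0.3895, -0.0935, 0.2316]
ee_rot: [-3.14, 0.002, 0.165]
wrist_force: [-0.1, -0.4, 0.0]
width: 0.0005
finger_force: 0.0
```

```bash
python3 - <<'E'
from h import *
np.set_printoptions(precision=4,suppress=True)
print(get_obs()["tool_pos"])
c=np.array([.500,-.1255]);ex=np.array([np.cos(.167),np.sin(.167)]);ey=np.array([-ex[1],ex[0]])
for n in("scene","side"):
    p,d=snapshot(n);P=unproj(n,np.stack(np.meshgrid(np.arange(640),np.arange(480)),-1).reshape(-1,2),d.ravel())
    b=np.c_[(P[:,:2]-c)@ex,(P[:,:2]-c)@ey,P[:,2]]
    q=b[(d.ravel()>0)&(abs(b[:,0])<.075)&(abs(b[:,1]-.049)<.04)&(b[:,2]>.104)&(b[:,2]<.19)]
    print(n,len(q),q[np.argsort(q[:,2])[-5:]],q.min(0),q.max(0))
    if len(q)>10: print(np.degrees(np.arctan(np.polyfit(q[:,0],q[:,2],1)[0])))
    cv2.imwrite(f"pics/{n}2.png",cv2.resize(p[110:350,200:450,::-1],(600,576)))
E
```

```text
[ 0.3895 -0.0935  0.2316]
scene 324 [[-0.0241  0.0334  0.1629]
 [-0.0249  0.0391  0.1631]
 [-0.0254  0.0813  0.1631]
 [-0.0258  0.0659  0.1632]
 [-0.024   0.0289  0.1633]] [-0.0287  0.0098  0.104 ] [0.0096 0.0889 0.1633]
-57.436647027338054
side 297 [[-0.0187  0.0817  0.163 ]
 [-0.0221  0.0368  0.1633]
 [-0.0189  0.0347  0.1634]
 [-0.0206  0.0388  0.1642]
 [-0.0211  0.0717  0.1644]] [-0.0238  0.01    0.1041] [0.022  0.0888 0.1644]
-50.82304777452356
```

View pics/scene2.png

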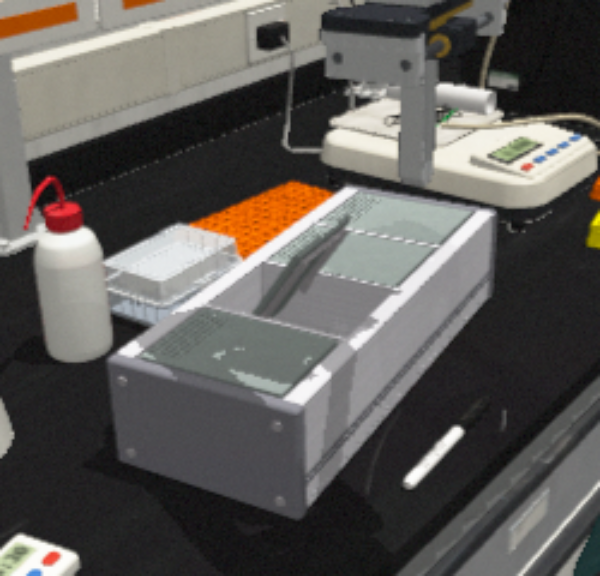

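The picture shows cover 2 tipped to about 0.95 rad, with its raised edge at box x ≈ -25 mm, z ≈ 163 mm (crop pixel about (345, 225)). The others are still flush and the pen hasn't moved. I'll lower the fingers in front of the edge and push back.

Request:
move_arm(
  steps=[0, 0, 0, 0, 0, -0.04, 0, 0, 0, 0, 0, 0, -0.075, 0, 0, 0, 0, 0.02, 0.0034, -0.085, 0, 0, 0, 0, 0.04, 0.0067, -0.085, 0, 0, 0, 0, 0.05, 0.0084, -0.085, 0, 0, 0, 0, 0.056, 0.0094, -0.084, 0, 0, 0, 0, 0.062, 0.0104, -0.083, 0, 0, 0, 0, 0.068, 0.0115, -0.082, 0, 0, 0, 0, 0.074, 0.0125, -0.081, 0],
)

```text
time: 8.25
tool_pos: [0.4666, -0.0816, 0.1521]
ee_rot: [3.141, -0.0, 0.167]
wrist_force: [-1.0, -0.6, 0.3]
width: 0.0002
finger_force: 0.6
```

Request:
move_arm(
  steps=[0, 0, 0, 0.005, 0.0008, 0.002, 0, 0, 0, 0, 0.01, 0.0017, 0.004, 0, 0, 0, 0, 0.015, 0.0025, 0.006, 0, 0, 0, 0, 0.02, 0.0034, 0.008, 0],
)

```text
time: 8.65
tool_pos: [0.4867, -0.0781, 0.1596]
ee_rot: [3.142, 0.0, 0.167]
wrist_force: [0.1, 1.0, 0.1]
width: 0.0007
finger_force: 0.3
```

Request:
move_arm(
  steps=[0, 0, 0, 0.005, 0.0008, 0.001, 0, 0, 0, 0, 0.01, 0.0017, 0.002, 0, 0, 0, 0, 0.015, 0.0025, 0.002, 0, 0, 0, 0, 0.02, 0.0034, 0.002, 0],
)

```text
time: 9.05
tool_pos: [0.5066, -0.0747, 0.1614]
ee_rot: [3.142, 0.0, 0.167]
wrist_force: [-1.1, -0.5, -0.5]
width: 0.0005
finger_force: 0.4
```

Request:
move_arm(
  steps=[0, 0, 0, 0.003, 0.0005, 0, 0, 0, 0, 0, 0.006, 0.001, 0, 0],
)

```text
time: 9.25
tool_pos: [0.5112, -0.0739, 0.1611]
ee_rot: [-3.141, 0.004, 0.167]
wrist_force: [-8.2, -1.5, 1.7]
width: 0.0005
finger_force: 4.1
```

The force jumped to 8 N at the expected stop position. I'll back off and check.

Request:
move_arm(
  steps=[0, 0, 0, -0.02, -0.0034, 0, 0, 0, 0, 0, -0.06, -0.01, 0, 0, 0, 0, 0, -0.1, -0.017, 0.01, 0, 0, 0, 0, -0.14, -0.024, 0.04, 0, 0, 0, 0, -0.14, -0.024, 0.07, 0, 0, 0, 0, -0.14, -0.024, 0.07, 0],
)

```text
time: 9.85
tool_pos: [0.374, -0.0987, 0.2367]
ee_rot: [3.136, -0.01, 0.166]
wrist_force: [0.8, -0.4, -0.1]
width: 0.0009
finger_force: 0.0
```

```bash
python3 - <<'E'
from h import *
np.set_printoptions(precision=4,suppress=True)
o=get_obs();print(o["time"],o["tool_pos"],o["wrist_force"])
c=np.array([.500,-.1255]);ex=np.array([np.cos(.167),np.sin(.167)]);ey=np.array([-ex[1],ex[0]])
for n in("scene","side"):
    p,d=snapshot(n);P=unproj(n,np.stack(np.meshgrid(np.arange(640),np.arange(480)),-1).reshape(-1,2),d.ravel())
    b=np.c_[(P[:,:2]-c)@ex,(P[:,:2]-c)@ey,P[:,2]]
    q=b[(d.ravel()>0)&(abs(b[:,0])<.075)&(abs(b[:,1]-.049)<.04)&(b[:,2]>.106)&(b[:,2]<.19)]
    for lo in(.106,.12,.135,.15,.16): 
        s=q[(q[:,2]>=lo)&(q[:,2]<lo+.015)]; print(n,lo,len(s),np.median(s,0) if len(s) else "")
    e=q[abs(q[:,1]-.049)<.035]; print("slope angle",np.degrees(np.arctan(np.polyfit(e[:,2],e[:,0],1)[0])))
    cv2.imwrite(f"pics/{n}3.png",cv2.resize(p[110:350,200:450,::-1],(600,576)))
E
```

```text
9.85 [ 0.374  -0.0987  0.2367] [ 0.7507 -0.4098 -0.1026]
scene 0.106 175 [0.0212 0.0487 0.1135]
scene 0.12 178 [0.024  0.0481 0.1275]
scene 0.135 177 [0.0265 0.0485 0.1425]
scene 0.15 181 [0.0283 0.0481 0.1579]
scene 0.16 170 [0.031  0.0511 0.1656]
slope angle 10.000296020278803
side 0.106 122 [0.0261 0.0446 0.1137]
side 0.12 119 [0.0291 0.0448 0.127 ]
side 0.135 121 [0.0314 0.0469 0.1427]
side 0.15 131 [0.0334 0.0483 0.161 ]
side 0.16 172 [0.0363 0.0503 0.1658]
slope angle 10.349309500956863
```

View pics/scene3.png

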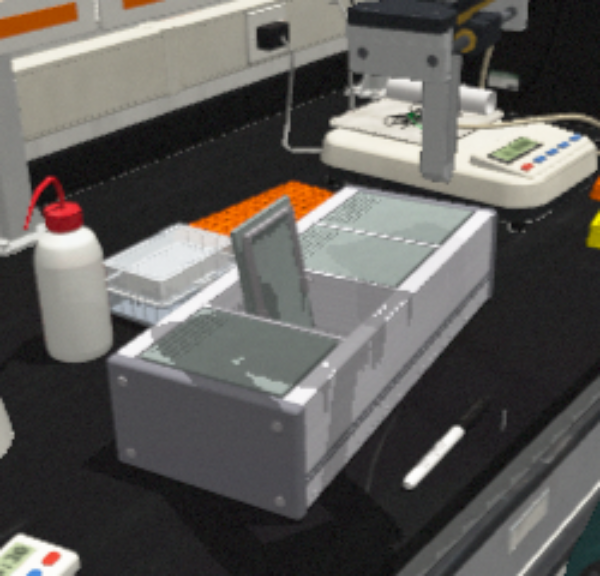

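Cover 2 leans back 10° past upright (1.57 + 0.175 ≈ 1.75 rad), so it's against its stop. The gripper is clear and nothing else has moved.

```bash
python3 -c "
from bench import *
print(close_job())"
```

```text
the job is handed in; nothing more can be done
None
```

Cover 2 (second from left) was the unlocked one: it now stands fully open against its stop at about 1.75 rad, covers 3 and 4 held when pressed with about 10 N, cover 1 was never pressed, the pen, timer and tape were left alone, and the job was handed in at about 10 s.

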